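# Clear the switch clamping fixture and hold its spring jaw open at the mark

### The arm

A 7-joint arm with a two-finger parallel gripper is mounted at the origin on the work surface. World frame = base frame: x ahead of the robot, y to its left, z up, the work surface at z = 0. Lengths are in m, angles in degrees, forces in N, time in s.
With the tool pointing down it reaches from about 0.425 to 0.875 m from the base axis. Payload 8.4 kg.
Tool frame: the origin (TCP) lies at the very end of the fingers, on their centre line; the grasp point (between the pads) lies 19 mm behind it (arm.grip_depth is the z of the grasp point in the tool frame, in m); z points along the fingers, x is the direction in which the jaws open and shut, and the axes are right-handed (so a half turn about z gives the same grasp; the last joint's range is limited). The gripper opens to 87 mm and grips with 3 to 60 N. Pads are 19 mm wide; open, the fingers measure 117 mm over their backs; the gripper's body (75 mm by 190 mm) begins 51 mm behind the grasp point.
Start: joints at [65.019, 19.091, 2.286, 83.961, -0.768, 76.965, -3.352], TCP at [0.215, -0.613, 0.223] pointing down, gripper open.
Joint ranges: [-147.57, 147.57], [-21.85, 119.76], [-74.77, 79.35], [14.55, 137.4], [-85.83, 265.84], [4.83, 119.75], [-152.11, 152.11]. Speed limits (degrees/s): [127.2, 127.2, 159.86, 159.86, 180, 180, 180].

### API

Orientations are given as a 3x3 rotation matrix whose columns are the frame's x, y, z axes.
In Python, from bench import arm gives the robot as it stands. The module is installed in compiled form; this text tells all that it offers.
- The arm moves only by the tool play_rows, never from a script. Its argument "series" is a list of rows, each a list of 5 numbers: the shift along the world's x, y, z as a fraction of full scale, then the turn about the world's z as a fraction of full scale, then the opening, from -1 (shut) to 1 (fully open). In form: [[x, y, z, turn, hand], ...]. A call has 1 to 5 rows; each row is the pose to reach, as a shift and turn from the pose commanded when the call began, turning the shorter way round; what a row does not reach only later rows make up. Full scale, the value 1, is 0.12 m for a shift and 360 degrees for a turn. A row lasts 1/8 s, in which the tool goes at most 62.5 mm and 10.7 degrees, less where a joint would pass 70% of its speed; a pose out of reach is approached as far as the arm can. A call with a number of a shift or a turn outside -1 to 1 is refused whole. A call with a gripper value outside its range is refused whole. The fingers move at their own pace and stop on an object; "force" is the grip in N (left out, the last holds). Time passes only in rows, so rows that repeat a pose let the fingers close. It gives the time, the measured TCP pose, the force and the opening at its end, in the units of the state.
- arm.read_state(): the state, without advancing time (a new reading comes with each control period).
- arm.get_image(name): name is "scene" or "top" or "wrist"; returns a dict with "pixels" (384x512x3 uint8, red, green, blue), "vfov" (degrees; the focal length in pixels is half the picture's height over the tangent of half this angle, whatever the lens; pixels are square), "cx", "cy" (the principal point, pixels), "world_to_cam" (4x4, takes a point from world to camera coordinates); the wrist camera has in their place "T_tool_cam" (4x4, takes a point from camera to tool coordinates, whose origin is the TCP and whose axes are the tool frame's). Camera axes: x right, y down, z forward; pixel columns grow to the right and rows downward; lengths in m; the calibration is good to about 2 mm. A picture is of the moment at which its call begins: read the wrist's pose just before it. There is no depth.
- arm.hand_in(): hands the job in, once; it reports no verdict.
The state is a dict: "time_s": time; "joints": joint angles; "qd": joint speeds; "effort": joint torques, N m; "tcp_pos": TCP position; "orientation": TCP orientation; "wrist_force": force on the tool from outside, world axes, zero at the start; "moment": the same for the moment, N m; "grip_width": opening from 0.0 (shut) to 1.0 (fully open).
Only numpy, scipy, OpenCV 4.12 (cv2) and the standard library are available. Lean on these libraries where they do the work, as an engineer would, in place of code of your own. Each camera call takes 0.05 s, during which the arm holds its last target.

### The job

Pick up the bench brush and with it sweep the four loose scrap pieces off the bed of the clamping fixture into the catch tray along its far side, without touching them with the gripper, then stand the brush back on the bench on its bristles, clear of the fixture. Then take the spring-return jaw by its upright handle, pull it out until its pointer lines up with the index mark, and keep it there for loading the next switch: finish while still holding the handle with the jaw on the mark, the scrap in the tray. Leave the switch, the meter and the jar where they are.

Things in the scene. Friction and masses are not known exactly. Their poses are not given: they have to be found in the camera images.
- fixture: Clamping fixture fixed to the bench, 150 (x) by 310 mm (y). Origin on the bench; x away from the robot, y = direction the jaw is pulled (robot's left), z up. Steel bed, top 40 mm up, spans x -70..60, y -150..-20. On it a fixed jaw, face at y -136; closed moving jaw's face at y -20: a channel 116 mm wide along x, open at both ends. All but the handle is under 68 mm high.
- fixture_bed (a point): Point on the bed's top surface, 40 mm above the bench, midway between fixed jaw and closed moving jaw (fixture x -5, y -78 mm); axes parallel to the fixture's.
- fixture_tray (a point): Centre of the inner floor of the grey sheet-metal catch tray fixed along the bed's far (+x) side, 3 mm above the bench. Inside 106 mm (x) by 140 mm (y), walls 3 mm thick, 34 mm high, lower than the bed. The bed's edge is 53 mm towards -x from this point, flush with the tray's inside. Axes parallel to the fixture's.
- jaw (a joint): Pull of the spring-return jaw slide, m: 0 = closed (spring home), grows as it is pulled along the fixture's +y; stop at 0.08. Spring: about 4.5 N at 0 plus 150 N per m (9 to 14 N at the mark); it snaps back when let go.
- jaw_handle (a point): Grip point of the jaw's upright black handle: post 30 mm (x) by 20 mm (y), rising from 53 to 103 mm above the bench; this point is on its axis, 86 mm above the bench. Moves with the jaw; axes parallel to the fixture's. Clear for 65 mm towards the jaw and on all other sides above 53 mm.
- jaw_pointer (a point): Tip of the 4 mm wide black pointer sticking out of the moving jaw's far (+x) end, 58 mm above the bench; moves with the jaw along fixture y. Axes parallel to the fixture's.
- mark_tip (a point): Inner tip of the index mark: small black tab 4 mm wide, 14 mm long, clipped onto the graduated index bar next to the pointer's path, top 58 mm above the bench. Fixed during the job; set 30 to 60 mm along fixture +y from the closed pointer. Axes parallel to the fixture's; the pointer is on the mark when their fixture y are equal.
- brush_grip (a point): Centre of the wooden grip of the bench brush, which stands on its bristles, 78 mm above their lower face. x = the brush's length, z up. Grip: fin 80 mm long, 20 mm thick, from 54 to 98 mm above the bristles' lower face; head below it 96 by 40 mm; stiff bristles 88 by 30 mm, 40 mm high. About 160 g.
- nut_mid (a point): Scrap: brass hex nut, 18 mm across flats, 11 mm high; point near its centre, 6 mm above its underside. Starts on the bed.
- offcut_mid (a point): Scrap: aluminium bar offcut, 24 by 14 by 12 mm; its centre. Starts on the bed.
- stub_mid (a point): Scrap: grey plastic terminal stub with a ridge, 18 by 16 by 16 mm; point 6 mm above its underside. Starts on the bed.
- angle_mid (a point): Scrap: short steel angle, 22 by 18 by 18 mm; point 6 mm above its underside. Starts on the bed.
- switch: Bystander: rotary switch standing upright, 56 mm square plate, 90 mm tall with mushroom knob; origin under its centre. Leave alone. It and the brush stand at opposite ends of the fixture, either way round.
- meter: Bystander: grey hand meter lying flat, 85 by 150 by 41 mm; origin under its centre. Leave alone.
- jar: Bystander: small jar, 52 mm diameter, 70 mm tall; origin under its centre. Leave alone.
Mind the look-alikes: they are no part of the job. Leave any orange look-alike of the part that bears brush_grip alone.

How it is judged (in metres and radians):
On the way, in this order (a step that is already met when the one before it is completed fails the run):
1. all four scrap pieces lie in the catch tray while the brush is held in the gripper (x of nut_mid in the frame of fixture_tray between -0.055 and 0.055 m and y of nut_mid in the frame of fixture_tray between -0.072 and 0.072 m and z of each of nut_mid, offcut_mid, stub_mid, angle_mid in the frame of fixture_tray below 0.03 m and x of offcut_mid in the frame of fixture_tray between -0.055 and 0.055 m and y of offcut_mid in the frame of fixture_tray between -0.072 and 0.072 m and x of stub_mid in the frame of fixture_tray between -0.055 and 0.055 m and y of stub_mid in the frame of fixture_tray between -0.072 and 0.072 m and x of angle_mid in the frame of fixture_tray between -0.055 and 0.055 m and y of angle_mid in the frame of fixture_tray between -0.072 and 0.072 m and contact force between the fingers and brush above 1 N), for 0.2 s.
2. the brush stands released on the bench on its bristles, clear of the fixture, the scrap still in the tray (height (world z) of brush_grip between 0.068 and 0.088 m and angle between brush_grip's own z axis and vertical below 0.2 rad and linear speed of brush below 0.02 m/s and contact force between the fingers and brush below 0.1 N and contact force between brush and fixture below 0.1 N and x of nut_mid in the frame of fixture_tray between -0.055 and 0.055 m and y of nut_mid in the frame of fixture_tray between -0.072 and 0.072 m and z of each of nut_mid, offcut_mid, stub_mid, angle_mid in the frame of fixture_tray below 0.03 m and x of offcut_mid in the frame of fixture_tray between -0.055 and 0.055 m and y of offcut_mid in the frame of fixture_tray between -0.072 and 0.072 m and x of stub_mid in the frame of fixture_tray between -0.055 and 0.055 m and y of stub_mid in the frame of fixture_tray between -0.072 and 0.072 m and x of angle_mid in the frame of fixture_tray between -0.055 and 0.055 m and y of angle_mid in the frame of fixture_tray between -0.072 and 0.072 m), for 0.2 s.
At the end, for the whole second after the job is handed in: Pointer within 6 mm of the mark along the pull, at rest, held by the fingers (over 2 N on the jaw); all four scrap pieces in the catch tray, below its rim; the brush stands released on the bench on its bristles (tilt under 0.2 rad), not touching the fixture (all of step 2 and y of jaw_pointer in the frame of mark_tip between -0.006 and 0.006 m and contact force between the fingers and jaw above 2 N and value of joint jaw above 0.02 m and velocity of joint jaw between -0.01 and 0.01 m/s); the arm keeps its last pose, push and grip.
It fails at once if a scrap piece is touched by the gripper or arm (contact force between any of the fingers, the arm and nut above 0.3 N or contact force between any of the fingers, the arm and offcut above 0.3 N or contact force between any of the fingers, the arm and stub above 0.3 N or contact force between any of the fingers, the arm and angle above 0.3 N).
It fails at once if the switch, the meter or the jar is moved more than 25 mm or tipped (distance of any of switch, meter, jar from where it was at the start of the episode above 0.025 m or angle between any of switch, meter, jar's own z axis and vertical above 0.4 rad).
It also fails if it takes over 64 s, if anything falls off the work surface, if the arm or the gripper's body presses on something with over 40 N, if the wrist force passes 120 N, or if a joint passes its speed limit or range.

## Working session

There is one attempt and no reset: what is moved stays moved. The work goes in short steps, Python scripts to look and compute and a tool call to move; the robot and the scene stay as the last step left them, time stands still between calls to the robot, and variables do not carry over. Pictures are saved under pics/ and viewed, and the job is handed in when it is done.

Besides the shell and the picture viewer there is one more tool, called after "Request:" in YAML: its name, and indented under it one key for each argument. play_rows: Moves the arm, as the interface text tells. Shift numbers are shares of 0.12 m and turn numbers shares of 360 degrees, none past 1 either way. Its arguments: {"type":"object","properties":{"series":{"type":"array","items":{"type":"array","items":{"type":"number"}}},"force":{"type":"number"}},"required":["series"]}

```bash
mkdir -p pics; ls; cat > h.py <<'E'
import numpy as np, cv2
from bench import arm
def snap(name,fn):
    s=arm.read_state(); d=arm.get_image(name)
    cv2.imwrite('pics/'+fn+'.png',d['pixels'][:,:,::-1]); np.save('pics/'+fn+'.npy',{**d,'state':s},allow_pickle=True); return d
def load(fn): return np.load('pics/'+fn+'.npy',allow_pickle=True).item()
def cam(d):
    if 'world_to_cam' in d: T=np.linalg.inv(np.array(d['world_to_cam']))
    else:
        s=d['state'];W=np.eye(4);W[:3,:3]=np.array(s['orientation']);W[:3,3]=s['tcp_pos'];T=W@np.array(d['T_tool_cam'])
    f=d['pixels'].shape[0]/2/np.tan(np.radians(d['vfov'])/2)
    return T,f,d['cx'],d['cy']
def ray(d,u,v):
    T,f,cx,cy=cam(d); r=T[:3,:3]@np.array([(u-cx)/f,(v-cy)/f,1]); return T[:3,3],r
def onz(d,u,v,z):
    o,r=ray(d,u,v); return o+r*(z-o[2])/r[2]
def proj(d,p):
    T,f,cx,cy=cam(d); q=np.linalg.inv(T)@np.r_[p,1]; return np.array([cx+f*q[0]/q[2],cy+f*q[1]/q[2]])
E
python3 - <<'E'
from h import *
for n in ['scene','top','wrist']:
    d=snap(n,n+'0'); T,f,cx,cy=cam(d) if n!='wrist' else (d['T_tool_cam'],0,d['cx'],d['cy']); print(n,np.round(T,3).tolist(),f,cx,cy)
print(arm.read_state(), arm.grip_depth)
E
```

```text
pics
scene [[-0.363, 0.723, -0.588, 1.201], [0.932, 0.274, -0.238, 0.275], [-0.011, -0.634, -0.773, 0.936], [0.0, 0.0, 0.0, 1.0]] 426.4928875831691 262.70376779023337 192.69362704632476
top [[0.011, -0.997, 0.072, 0.426], [-1.0, -0.012, -0.004, 0.004], [0.005, -0.072, -0.997, 1.283], [0.0, 0.0, 0.0, 1.0]] 388.50203160060227 255.15814570913375 192.39792760480375
wrist [[1.0, 0.002, -0.0, 0.001], [-0.002, 0.969, 0.248, -0.068], [0.001, -0.248, 0.969, -0.162], [0.0, 0.0, 0.0, 1.0]] 0 257.95220846486365 196.05737706891938
{'time_s': 0.15, 'joints': array([65.01915556, 19.12061523,  2.284503  , 84.00070262, -0.76884406,
       76.9654346 , -3.35257235]), 'qd': array([ 0.01178191, -0.14885757,  0.05467703, -0.18565963,  0.0077295 ,
       -0.07339285, -0.00880619]), 'effort': array([ 2.71049619e-03, -6.56838727e+01,  1.33694049e+00, -4.04109335e+01,
       -5.96656976e-02,  4.19214566e-02,  1.20791356e-04]), 'tcp_pos': array([ 0.2146648 , -0.61313028,  0.22187341]), 'orientation': array([[ 3.30437195e-01, -9.43827866e-01, -4.69617517e-04],
       [-9.43827159e-01, -3.30437523e-01,  1.15662474e-03],
       [-1.24683391e-03,  6.10459323e-05, -9.99999221e-01]]), 'wrist_force': array([ 0.26511067,  0.42919745, -0.27307664]), 'moment': array([-0.00359967, -0.00117715, -0.03134239]), 'grip_width': 1.0006064867189837} -0.0187
```

View pics/scene0.png

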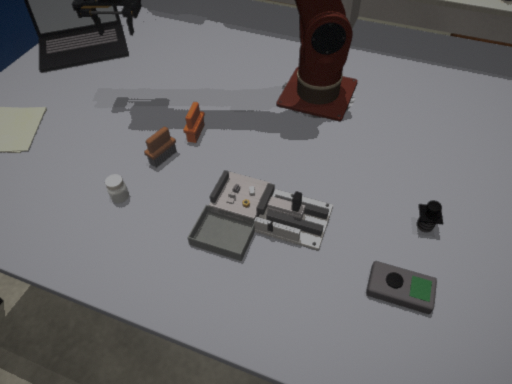

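View pics/top0.png

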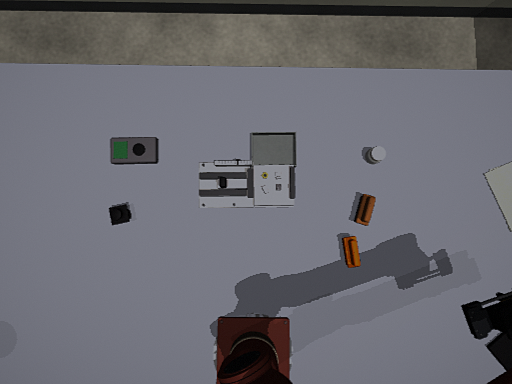

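The scene shows the fixture at about (265,210) and the tray at (222,232). The wooden brush is at (160,146), with the orange look-alike at (195,122). In the top view the brush is at (365,209), the orange one at (351,251), the tray at (273,148), the jar at (376,154) and the pointer side at (235,163). I'll zoom in next.

```bash
python3 - <<'E'
from h import *
t=load('top0')['pixels'][:,:,::-1]; s=load('scene0')['pixels'][:,:,::-1]
cv2.imwrite('pics/tz.png',cv2.resize(t[120:220,190:310],None,fx=6.6,fy=6,interpolation=cv2.INTER_CUBIC))
cv2.imwrite('pics/sz.png',cv2.resize(s[160:270,180:340],None,fx=5,fy=5,interpolation=cv2.INTER_CUBIC))
cv2.imwrite('pics/bz.png',np.hstack([cv2.resize(t[180:275,330:390],None,fx=6,fy=6,interpolation=cv2.INTER_CUBIC),cv2.resize(s[100:195,135:205],None,fx=6,fy=6,interpolation=cv2.INTER_CUBIC)]))
E
```

```text
(no output)
```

View pics/tz.png

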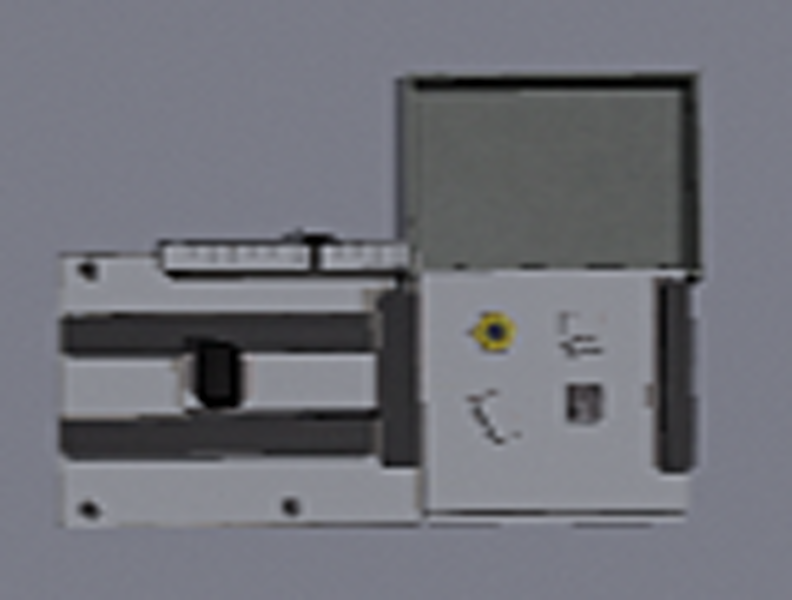

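View pics/sz.png

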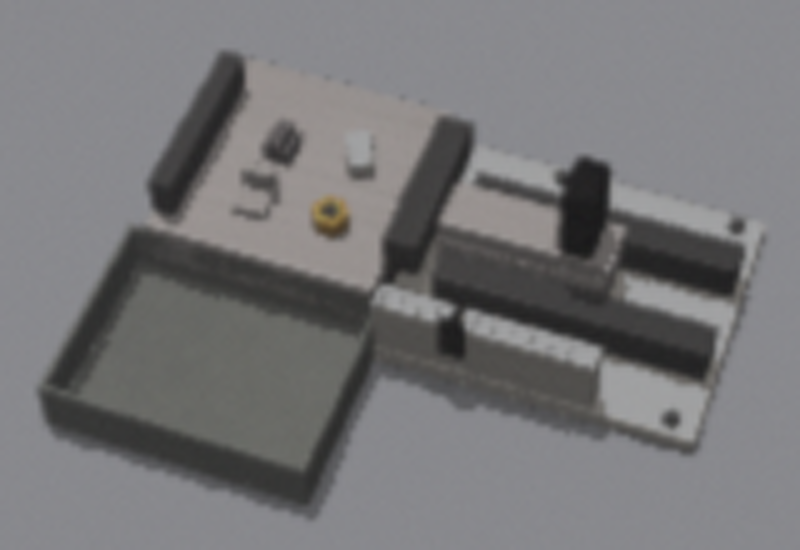

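View pics/bz.png

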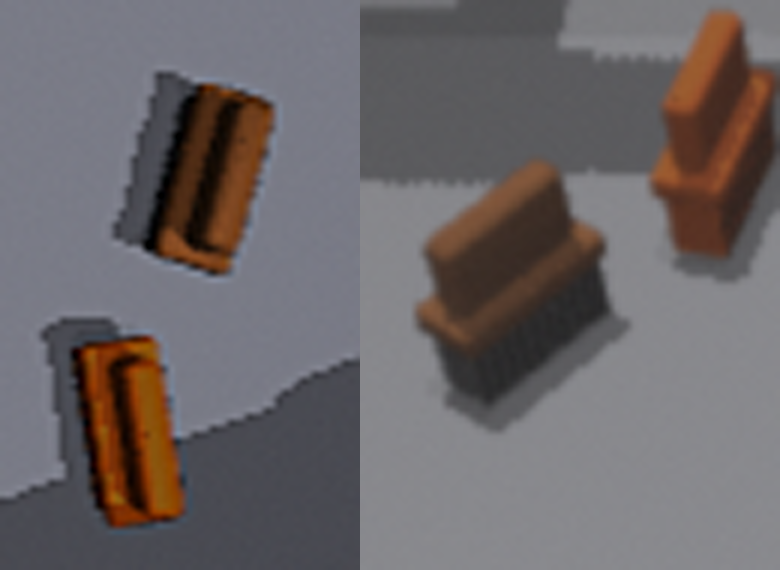

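```bash
cat > fix.py <<'E'
from h import *
d=load('top0')
C=[((422,270),(60,-20)),((690,272),(60,-150)),((687,512),(-70,-150)),((423,512),(-70,-20))]
A=[];b=[]
for (u,v),(x,y) in C:
    p=onz(d,190+u/6.6,120+v/6,.04); x/=1e3;y/=1e3; print(np.round(p,4))
    A+=[[x,-y,1,0],[y,x,0,1]]; b+=list(p[:2])
s=np.linalg.lstsq(np.array(A),np.array(b),rcond=None)[0]
print('scale',np.hypot(*s[:2]),'yaw',np.degrees(np.arctan2(s[1],s[0])),'org',s[2:])
E
python3 fix.py; python3 - <<'E'
from h import *
for fn in ['top0','scene0']:
    d=load(fn); hsv=cv2.cvtColor(d['pixels'],cv2.COLOR_RGB2HSV)
    m=((hsv[...,0]<16)&(hsv[...,1]>110)&(hsv[...,2]>40)).astype(np.uint8)
    n,l,st,c=cv2.connectedComponentsWithStats(m)
    for i in range(1,n):
        if st[i,4]>80: print(fn,st[i],c[i])
d=load('top0')
# grip top face (z .098) corners in bz left, scale 6, offset (330,180); 
for q in [(235,97),(272,103),(238,255),(205,248)]: print(onz(d,330+q[0]/6,180+q[1]/6,.098))
for q in [(195,85),(275,103),(228,273),(150,250)]: print('head',onz(d,330+q[0]/6,180+q[1]/6,.054))
E
```

```text
[0.6043 0.0038 0.04  ]
[ 0.6048 -0.1273  0.04  ]
[ 0.4756 -0.1263  0.04  ]
[0.4742 0.0018 0.04  ]
scale 0.996889850163647 yaw 0.3323836855237842 org [0.54419023 0.02276343]
top0 [356 194  19  31 300] [365.54666667 209.46333333]
top0 [342 236  19  32 293] [350.70307167 251.67235495]
top0 [217 318  50  56 873] [229.99656357 334.66093929]
top0 [267 319  23  60 848] [280.26768868 342.52948113]
top0 [220 369  36  15 199] [238.47236181 378.09045226]
scene0 [309  11  41  17 204] [328.82352941  16.        ]
scene0 [451  34  61  12 113] [481.76106195  39.65486726]
scene0 [ 277   68   80   52 1418] [318.00423131  99.01551481]
scene0 [184 102  20  40 481] [193.05405405 121.95634096]
scene0 [147 127  21  17 111] [156.76576577 134.88288288]
scene0 [145 137  30  20 123] [159.77235772 147.7804878 ]
[ 0.50401004 -0.35008178  0.098     ]
[ 0.5011619  -0.36895639  0.098     ]
[ 0.42362862 -0.35081011  0.098     ]
[ 0.4269844  -0.33406236  0.098     ]
head [ 0.51303939 -0.34208327  0.054     ]
head [ 0.50398453 -0.38439001  0.054     ]
head [ 0.41404808 -0.35861499  0.054     ]
head [ 0.42565724 -0.31759845  0.054     ]
```

The top view gives the brush at about (0.464,-0.351) with its length at -14°. The fixture has its origin at about (0.544,0.023) and yaw near 0. I'll move above the brush and refine with the wrist camera.

Request:
play_rows:
  series:
    - [0.3,0.3,0,-0.03,1]
    - [0.7,0.7,0,-0.06,1]
    - [1,1,0,-0.09,1]
    - [1,1,0,-0.09,1]
  force: 40

```text
time_s: 0.65
tcp_pos: [0.3393, -0.4894, 0.2225]
orientation: [[-0.222, -0.975, 0.001], [-0.975, 0.222, 0.002], [-0.002, -0.001, -1.0]]
wrist_force: [-0.7, 0.2, -1.1]
grip_width: 1.001
```

Request:
play_rows:
  series:
    - [0.35,0.35,0,0,1]
    - [0.7,0.7,0,0,1]
    - [1,1,0,0,1]
    - [1,1,0,0,1]

```text
time_s: 1.15
tcp_pos: [0.4577, -0.3699, 0.2223]
orientation: [[-0.219, -0.976, 0.001], [-0.976, 0.219, 0.002], [-0.002, -0.0, -1.0]]
wrist_force: [-0.2, -0.4, 0.3]
grip_width: 1.001
```

```bash
python3 - <<'E'
from h import *
d=snap('wrist','w1'); d=load('w1'); s=d['state']; print(s['time_s'],s['tcp_pos'],np.degrees(np.arctan2(s['orientation'][1,0],s['orientation'][0,0])),s['joints'])
print(proj(d,[.464,-.351,.098]))
E
```

```text
1.15 [ 0.45771154 -0.36994349  0.22225277] -102.66201541536005 [ 39.12126564  12.25466563  -5.19834568  92.61032793   1.03883461
  75.20497404 -68.88693811]
[236.6312182  188.42413836]
```

View pics/w1.png

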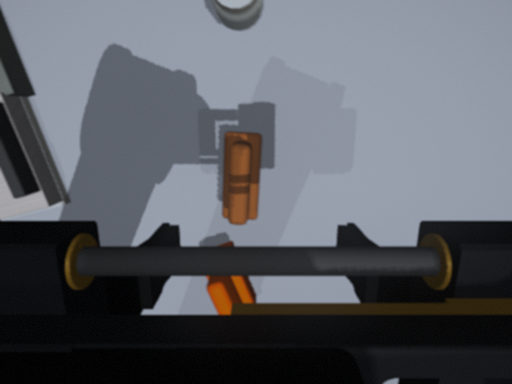

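The wrist view shows the brush fin from about (241,140) to (238,220), with the orange look-alike below it at (232,290). I'll measure the fin.

```bash
python3 - <<'E'
from h import *
d=load('w1'); im=d['pixels'][:,:,::-1]
cv2.imwrite('pics/w1z.png',cv2.resize(im[115:240,190:290],None,fx=5,fy=4.6,interpolation=cv2.INTER_CUBIC))
E
```

```text
(no output)
```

View pics/w1z.png

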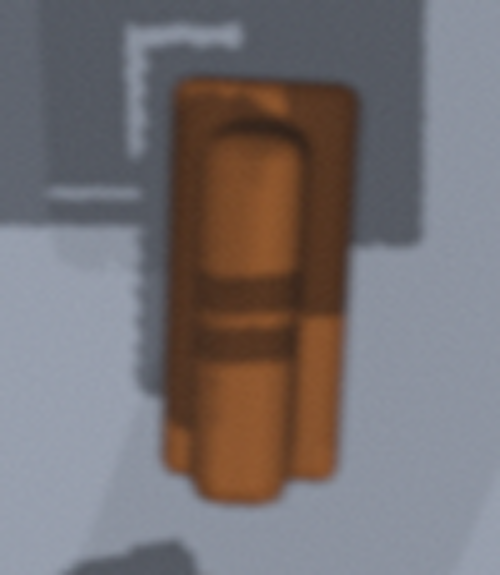

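```bash
python3 - <<'E'
from h import *
d=load('w1')
g=lambda q,z: onz(d,190+q[0]/5,115+q[1]/4.6,z)[:2]
P=[g(q,.098) for q in [(256,135),(240,495)]]; H=[g(q,.054) for q in [(180,85),(355,88),(335,475),(167,472)]]
print(P,np.mean(P,0)); print(H,np.mean(H,0))
a=P[0]-P[1];print(np.hypot(*a),np.degrees(np.arctan2(a[1],a[0])))
a=H[0]+H[1]-H[2]-H[3];print(np.hypot(*a)/2,np.degrees(np.arctan2(a[1],a[0])))
E
```

```text
[array([ 0.50310857, -0.36469746]), array([ 0.43064147, -0.34433034])] [ 0.46687502 -0.3545139 ]
[array([ 0.51427728, -0.34862771]), array([ 0.50569903, -0.38404874]), array([ 0.41671654, -0.35986508]), array([ 0.4255847 , -0.32348348])] [ 0.46556939 -0.35400625]
0.07527483780431996 -15.698193869066708
0.09219771037183724 -15.516236583775258
```

Request:
play_rows:
  series:
    - [0.07,0.13,-0.2,-0.007,1]
    - [0.07,0.13,-0.4,-0.007,1]
    - [0.07,0.13,-0.4,-0.007,1]

```text
time_s: 1.58
tcp_pos: [0.4608, -0.359, 0.1727]
orientation: [[-0.271, -0.963, -0.004], [-0.963, 0.271, 0.001], [-0.0, 0.004, -1.0]]
wrist_force: [-0.4, -0.3, 0.2]
grip_width: 1.001
```

```bash
python3 - <<'E'
from h import *
s=arm.read_state(); print(s['tcp_pos'],np.degrees(np.arctan2(s['orientation'][1,0],s['orientation'][0,0])))
E
```

```text
[ 0.46075157 -0.35897875  0.17272606] -105.73281410279272
```

Request:
play_rows:
  series:
    - [0.04,0.04,-0.2,0,1]
    - [0.04,0.04,-0.45,0,1]
    - [0.04,0.04,-0.7,0,1]
    - [0.04,0.04,-0.85,0,1]
    - [0.04,0.04,-0.94,0,1]

```text
time_s: 2.2
tcp_pos: [0.4677, -0.354, 0.0617]
orientation: [[-0.27, -0.963, 0.0], [-0.963, 0.27, -0.0], [0.0, -0.0, -1.0]]
wrist_force: [0.2, 0.2, 0.3]
grip_width: 1.001
```

Request:
play_rows:
  series:
    - [0,0,0,0,1]

```text
time_s: 2.33
tcp_pos: [0.4678, -0.3534, 0.0618]
orientation: [[-0.27, -0.963, -0.0], [-0.963, 0.27, 0.0], [-0.0, 0.0, -1.0]]
wrist_force: [-0.0, 0.8, 0.1]
grip_width: 1.001
```

Request:
play_rows:
  series:
    - [0,0,0,0,0]
    - [0,0,0,0,-1]
    - [0,0,0,0,-1]
    - [0,0,0,0,-1]
    - [0,0,0,0,-1]
  force: 40

```text
time_s: 2.95
tcp_pos: [0.468, -0.3531, 0.0618]
orientation: [[-0.269, -0.963, 0.0], [-0.963, 0.269, 0.0], [-0.0, -0.0, -1.0]]
wrist_force: [-0.6, -0.2, 0.2]
grip_width: 0.523
```

Request:
play_rows:
  series:
    - [0,0,0,0,-1]
    - [0,0,0,0,-1]
    - [0,0,0,0,-1]

```text
time_s: 3.32
tcp_pos: [0.468, -0.353, 0.0617]
orientation: [[-0.269, -0.963, -0.0], [-0.963, 0.269, 0.0], [-0.0, 0.0, -1.0]]
wrist_force: [-0.1, -0.8, 0.3]
grip_width: 0.228
```

Request:
play_rows:
  series:
    - [0,0,0.3,0,-1]
    - [0,0,0.6,0,-1]
    - [0,0,0.9,0,-1]
    - [0,0,0.9,0,-1]

```text
time_s: 3.82
tcp_pos: [0.4694, -0.354, 0.1728]
orientation: [[-0.269, -0.963, 0.004], [-0.963, 0.269, -0.003], [0.002, -0.005, -1.0]]
wrist_force: [-0.2, 0.1, -2.3]
grip_width: 0.225
```

```bash
python3 - <<'E'
from h import *
snap('wrist','w2'); d=load('w2');print(d['state']['wrist_force'],d['state']['grip_width'],d['state']['tcp_pos'])
E
```

```text
[-0.20398694  0.05026943 -2.27033669] 0.22511872122181342 [ 0.46939452 -0.35400342  0.17277103]
```

View pics/w2.png

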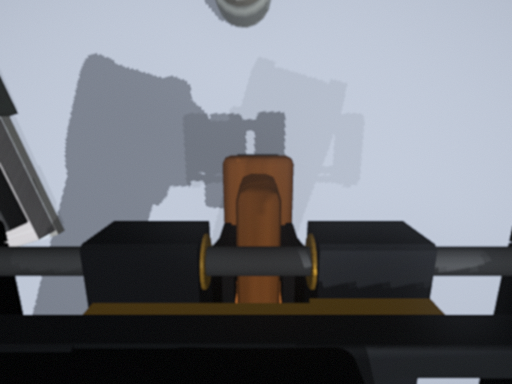

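The brush is held, with its bristle bottom 0.0617 m below the TCP. I'll carry it to behind the bed and turn it by 105.7°.

Request:
play_rows:
  series:
    - [-0.01,0.2,0,0.028,-1]
    - [-0.03,0.4,0,0.056,-1]
    - [-0.05,0.6,0,0.084,-1]
    - [-0.06,0.8,0,0.112,-1]
    - [-0.08,1,0,0.14,-1]

```text
time_s: 4.5
tcp_pos: [0.4574, -0.2319, 0.168]
orientation: [[0.575, -0.818, -0.002], [-0.818, -0.575, 0.001], [-0.002, 0.001, -1.0]]
wrist_force: [0.3, 0.1, -1.2]
grip_width: 0.223
```

Request:
play_rows:
  series:
    - [0,0.2,0,0.028,-1]
    - [0,0.4,0,0.056,-1]
    - [0,0.6,0,0.084,-1]
    - [0,0.8,0,0.112,-1]
    - [0,1,0,0.14,-1]

```text
time_s: 5.12
tcp_pos: [0.4574, -0.1121, 0.1682]
orientation: [[0.997, -0.078, -0.002], [-0.078, -0.997, 0.001], [-0.002, -0.001, -1.0]]
wrist_force: [-0.2, 0.3, -1.9]
grip_width: 0.229
```

Request:
play_rows:
  series:
    - [0,0.25,0,0.0136,-1]
    - [0,0.46,0,0.0136,-1]
    - [0,0.46,0,0.0136,-1]
    - [0,0.46,0,0.0136,-1]

```text
time_s: 5.62
tcp_pos: [0.4581, -0.058, 0.1693]
orientation: [[1.0, 0.001, -0.001], [0.001, -1.0, -0.0], [-0.001, 0.0, -1.0]]
wrist_force: [-0.3, 0.0, -0.8]
grip_width: 0.226
```

```bash
python3 - <<'E'
from h import *
snap('wrist','w3'); d=load('w3');s=d['state'];print(s['wrist_force'],s['grip_width'],s['tcp_pos'],np.degrees(np.arctan2(s['orientation'][1,0],s['orientation'][0,0])),s['joints'])
snap('scene','s3');snap('top','t3')
im=load('s3')['pixels'][:,:,::-1]
cv2.imwrite('pics/s3z.png',cv2.resize(im[120:270,160:340],None,fx=4,fy=4,interpolation=cv2.INTER_CUBIC))
E
```

```text
[-0.33408761  0.00840833 -0.79843242] 0.22648220121158552 [ 0.45806573 -0.05798194  0.16927924] 0.03896932565005045 [ 27.79307387   0.65938553 -26.01716172 111.95279621   0.32333427
  67.50272206   1.69241381]
```

View pics/w3.png

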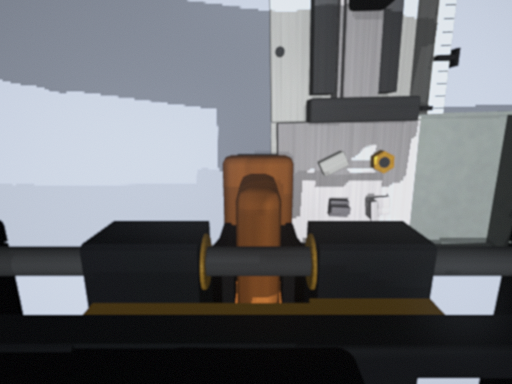

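View pics/s3z.png

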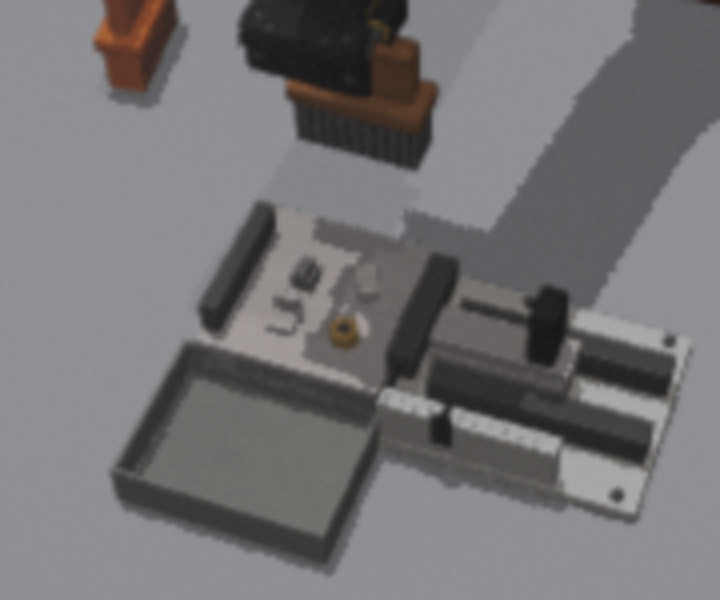

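The wrist view shows the bed's back edge at u≈276, the moving jaw at v≈121, the offcut at (333,163) and the nut at (383,161). The stub is at (339,206), the angle at (377,207), the pointer at (428,107) and the mark at (452,57).

```bash
python3 - <<'E'
from h import *
d=load('w3')
for n,q,z in [('bed corner(-70,-20)',(277,123),.04),('backedge',(283,230),.04),('front edge(60)',(416,125),.04),('front2',(411,232),.04),('nut',(383,161),.046),('offcut',(333,163),.046),('offcutmin',(319,165),.045),('stub',(339,206),.046),('stubmin',(329,210),.045),('angle',(377,207),.046),('pointer',(431,107),.058),('mark',(448,57),.058)]: print(n,np.round(onz(d,*q,z),4))
im=d['pixels'][:,:,::-1]
cv2.imwrite('pics/w3z.png',cv2.resize(im[0:240,260:512],None,fx=3,fy=2.5,interpolation=cv2.INTER_CUBIC))
E
```

```text
bed corner(-70,-20) [0.4756 0.0031 0.04  ]
backedge [ 0.4834 -0.1003  0.04  ]
front edge(60) [0.6024 0.0016 0.04  ]
front2 [ 0.6106 -0.1021  0.04  ]
nut [ 0.5732 -0.0306  0.046 ]
offcut [ 0.5274 -0.0325  0.046 ]
offcutmin [ 0.5148 -0.0346  0.045 ]
stub [ 0.5357 -0.0737  0.046 ]
stubmin [ 0.5266 -0.078   0.045 ]
angle [ 0.572  -0.0746  0.046 ]
pointer [0.6042 0.0169 0.058 ]
mark [0.6126 0.056  0.058 ]
```

View pics/w3z.png

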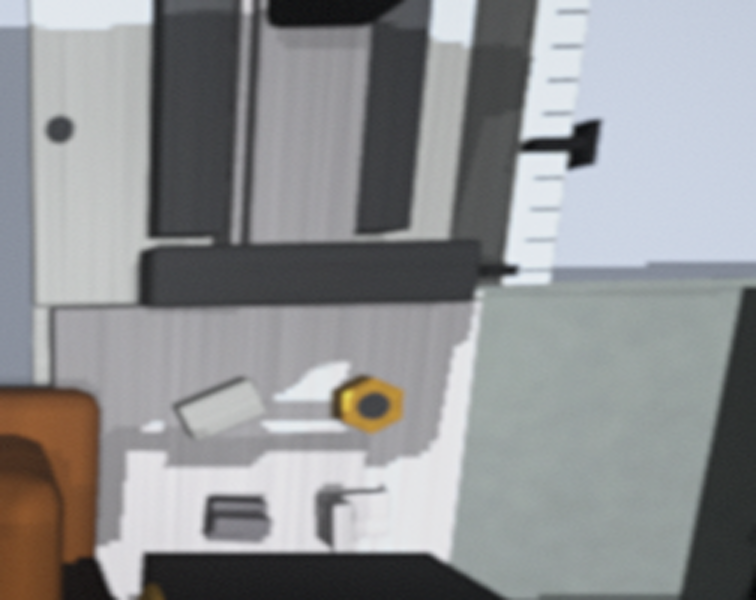

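```bash
python3 - <<'E'
from h import *
d=load('w3')
for q in [(271.7,121.2),(418.3,119.2)]: print('jaw line',np.round(onz(d,*q,.05),4))
t=load('top0'); s=load('scene0')
for n,q,z in [('nut',(493,331),.046),('stub',(585,403),.046),('jawfaceL',(423,270),.04),('handle',(217,372),.103),('mark',(315,257),.058),('pointer',(400,280),.058),('trayTL',(400,77),.037),('trayTR',(698,77),.037)]: print('top',n,np.round(onz(t,190+q[0]/6.6,120+q[1]/6,z),4))
for n,q,z in [('nut',(330,213),.046),('stub',(283,143),.046),('bedfrontL',(158,220),.04),('bedfrontR',(375,292),.04),('bedbackL',(240,58),.04),('handle',(587,175),.103),('mark',(452,318),.058),('trayoutL',(42,393),.037),('trayoutR',(308,468),.037)]: print('scene',n,np.round(onz(s,180+q[0]/5,160+q[1]/5,z),4))
E
```

```text
jaw line [0.4704 0.0048 0.05  ]
jaw line [0.5988 0.0068 0.05  ]
top nut [ 0.571  -0.0311  0.046 ]
top stub [ 0.5329 -0.076   0.046 ]
top jawfaceL [0.6043 0.0033 0.04  ]
top handle [0.5418 0.098  0.103 ]
top mark [0.608  0.0554 0.058 ]
top pointer [0.5962 0.0143 0.058 ]
top trayTL [0.71   0.0158 0.037 ]
top trayTR [ 0.7118 -0.1311  0.037 ]
scene nut [ 0.5716 -0.0283  0.046 ]
scene stub [ 0.536  -0.0709  0.046 ]
scene bedfrontL [ 0.6042 -0.1142  0.04  ]
scene bedfrontR [0.607  0.0116 0.04  ]
scene bedbackL [ 0.4824 -0.1212  0.04  ]
scene handle [0.5437 0.1026 0.103 ]
scene mark [0.6201 0.0591 0.058 ]
scene trayoutL [ 0.7225 -0.1224  0.037 ]
scene trayoutR [0.715  0.0197 0.037 ]
```

Request:
play_rows:
  series:
    - [0,0.02,-0.15,0,-1]
    - [0,0.04,-0.3,0,-1]
    - [0,0.04,-0.45,0,-1]
    - [0,0.04,-0.53,0,-1]
    - [0,0.04,-0.53,0,-1]

```text
time_s: 6.4
tcp_pos: [0.458, -0.0533, 0.1057]
orientation: [[1.0, 0.001, -0.001], [0.001, -1.0, 0.0], [-0.001, -0.0, -1.0]]
wrist_force: [-0.1, 0.2, -1.6]
grip_width: 0.227
```

Request:
play_rows:
  series:
    - [0,0,0,0,-1]

```text
time_s: 6.52
tcp_pos: [0.4589, -0.0532, 0.1068]
orientation: [[1.0, 0.001, 0.001], [0.001, -1.0, -0.0], [0.001, 0.0, -1.0]]
wrist_force: [0.9, 0.1, -0.8]
grip_width: 0.23
```

```bash
python3 - <<'E'
from h import *
snap('scene','s4');snap('top','t4')
im=load('s4')['pixels'][:,:,::-1]; print(arm.read_state()['tcp_pos'])
cv2.imwrite('pics/s4z.png',cv2.resize(im[120:270,160:340],None,fx=4,fy=4,interpolation=cv2.INTER_CUBIC))
E
```

```text
[ 0.4588332  -0.05317501  0.10681666]
```

View pics/s4z.png

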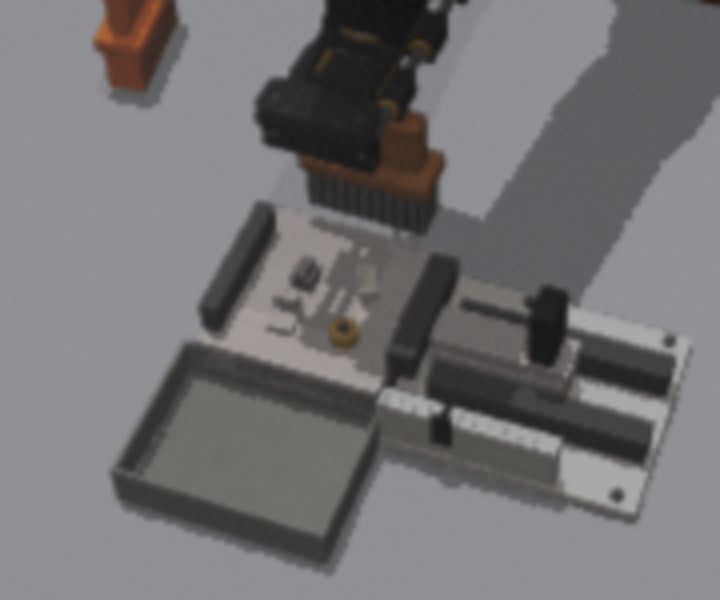

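Request:
play_rows:
  series:
    - [0,0,-0.02,0,-1]
    - [0.08,0,-0.025,0,-1]
    - [0.16,0,-0.025,0,-1]
    - [0.24,0,-0.025,0,-1]
    - [0.32,0,-0.025,0,-1]

```text
time_s: 7.25
tcp_pos: [0.4976, -0.053, 0.1031]
orientation: [[1.0, 0.001, -0.0], [0.001, -1.0, 0.0], [-0.0, -0.0, -1.0]]
wrist_force: [0.5, -0.6, -1.3]
grip_width: 0.225
```

```bash
python3 - <<'E'
from h import *
snap('scene','s5')
im=load('s5')['pixels'][:,:,::-1]; print(arm.read_state()['tcp_pos'],arm.read_state()['wrist_force'])
cv2.imwrite('pics/s5z.png',cv2.resize(im[120:270,160:340],None,fx=4,fy=4,interpolation=cv2.INTER_CUBIC))
E
```

```text
[ 0.49865753 -0.05293518  0.10319359] [ 0.95819961 -0.71622231 -1.32177704]
```

View pics/s5z.png

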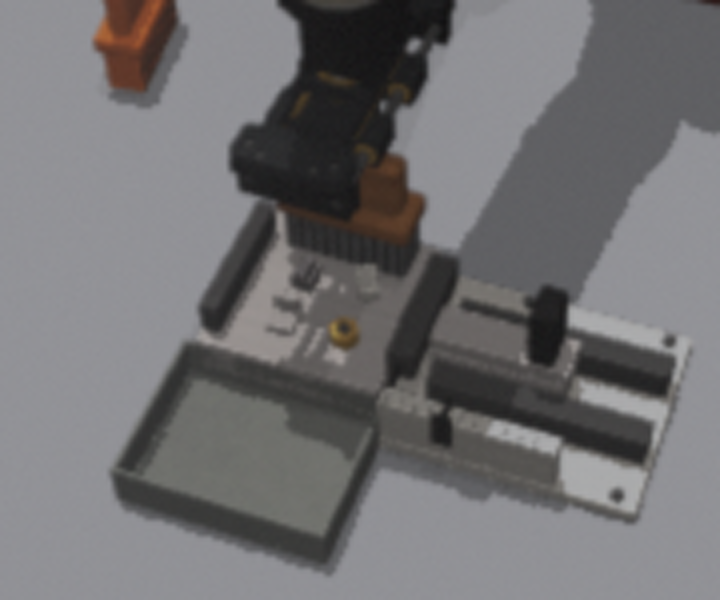

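The brush is square in the channel just behind the pieces, with the bristles about 1.5 mm off the bed. I'll sweep on.

Request:
play_rows:
  series:
    - [0.08,0,0,0,-1]
    - [0.16,0,0,0,-1]
    - [0.24,0,0,0,-1]
    - [0.32,0,0,0,-1]
    - [0.4,0,0,0,-1]

```text
time_s: 7.92
tcp_pos: [0.5454, -0.0531, 0.1031]
orientation: [[1.0, 0.001, -0.0], [0.001, -1.0, 0.0], [-0.0, -0.0, -1.0]]
wrist_force: [-1.4, 0.1, -1.1]
grip_width: 0.225
```

```bash
python3 - <<'E'
from h import *
snap('scene','s6')
im=load('s6')['pixels'][:,:,::-1]; print(arm.read_state()['tcp_pos'],arm.read_state()['wrist_force'])
cv2.imwrite('pics/s6z.png',cv2.resize(im[120:270,160:340],None,fx=4,fy=4,interpolation=cv2.INTER_CUBIC))
E
```

```text
[ 0.54650321 -0.05298399  0.10320044] [0.99417579 0.88296309 0.04131568]
```

View pics/s6z.png

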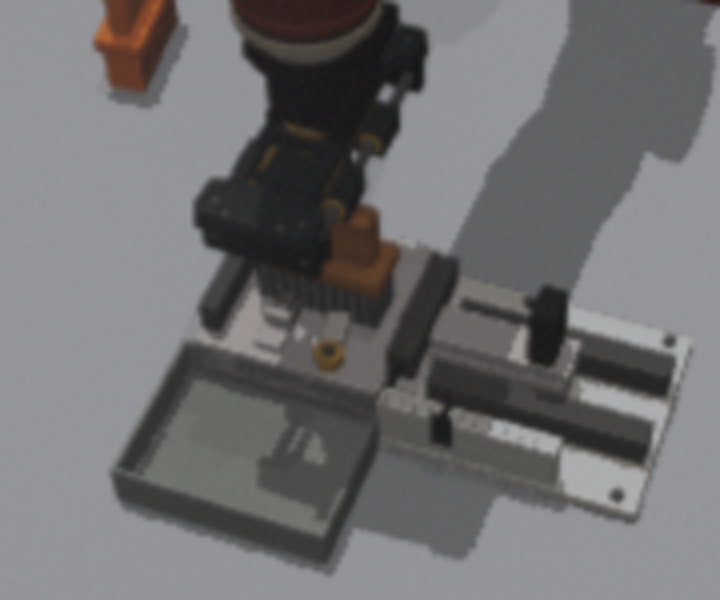

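The pieces are moving ahead of the brush together, so I'll keep going.

Request:
play_rows:
  series:
    - [0.08,0,0,0,-1]
    - [0.16,0,0,0,-1]
    - [0.24,0,0,0,-1]
    - [0.32,0,0,0,-1]
    - [0.4,0,0,0,-1]

```text
time_s: 8.6
tcp_pos: [0.5935, -0.053, 0.1032]
orientation: [[1.0, 0.001, 0.0], [0.001, -1.0, 0.0], [0.0, -0.0, -1.0]]
wrist_force: [-1.1, -0.5, -0.3]
grip_width: 0.224
```

Request:
play_rows:
  series:
    - [0.08,0,0,0,-1]
    - [0.16,0,0,0,-1]
    - [0.22,0,0,0,-1]
    - [0.28,0,0,0,-1]
    - [0.28,0,0,0,-1]

```text
time_s: 9.22
tcp_pos: [0.6267, -0.053, 0.1031]
orientation: [[1.0, 0.001, -0.0], [0.001, -1.0, 0.0], [-0.0, -0.0, -1.0]]
wrist_force: [0.6, 0.2, -1.0]
grip_width: 0.233
```

```bash
python3 - <<'E'
from h import *
snap('scene','s7')
im=load('s7')['pixels'][:,:,::-1]; print(arm.read_state()['tcp_pos'],arm.read_state()['wrist_force'])
cv2.imwrite('pics/s7z.png',cv2.resize(im[120:270,160:340],None,fx=4,fy=4,interpolation=cv2.INTER_CUBIC))
E
```

```text
[ 0.62636969 -0.05299103  0.10300349] [ 0.05919454 -0.7196266  -1.11058768]
```

View pics/s7z.png

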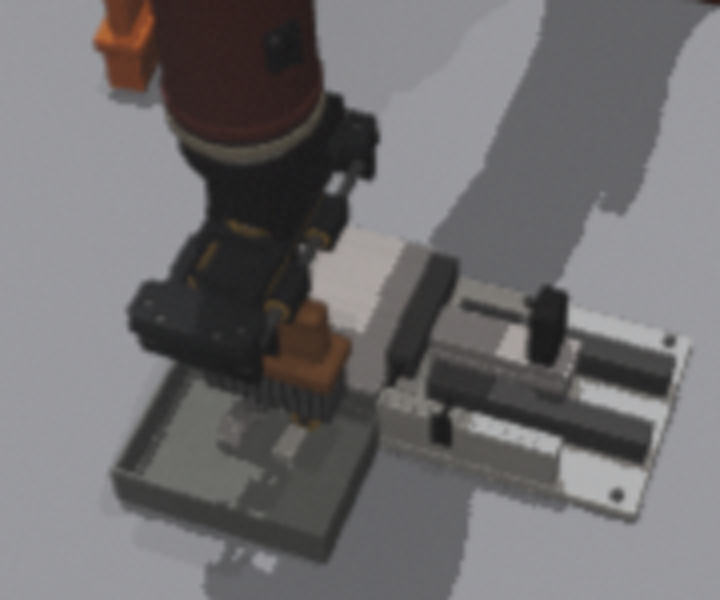

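The pieces appear to have dropped in. I'll lift and check.

Request:
play_rows:
  series:
    - [0,0,0.2,0,-1]
    - [0,0,0.5,0,-1]
    - [-0.3,0,0.7,0,-1]
    - [-0.7,0,0.7,0,-1]
    - [-1,0,0.7,0,-1]

```text
time_s: 9.9
tcp_pos: [0.5045, -0.0531, 0.1874]
orientation: [[1.0, 0.001, 0.0], [0.001, -1.0, -0.001], [0.0, 0.001, -1.0]]
wrist_force: [0.6, -0.7, -1.1]
grip_width: 0.227
```

Request:
play_rows:
  series:
    - [-0.2,0,0,0,-1]
    - [-0.2,0,0,0,-1]

```text
time_s: 10.15
tcp_pos: [0.481, -0.0534, 0.1876]
orientation: [[1.0, 0.001, 0.0], [0.001, -1.0, -0.001], [0.0, 0.001, -1.0]]
wrist_force: [1.7, -0.0, -1.1]
grip_width: 0.226
```

```bash
python3 - <<'E'
from h import *
snap('scene','s8');snap('wrist','w8')
im=load('s8')['pixels'][:,:,::-1]; print(arm.read_state()['tcp_pos'],arm.read_state()['wrist_force'])
im2=load('w8')['pixels'][:,:,::-1]
cv2.imwrite('pics/s8z.png',np.hstack([cv2.resize(im[160:270,180:290],(440,440),interpolation=cv2.INTER_CUBIC),cv2.resize(im2,(350,440))]))
E
```

```text
[ 0.48272017 -0.05315162  0.18752695] [ 0.86898227  0.50072878 -1.47314912]
```

View pics/s8z.png

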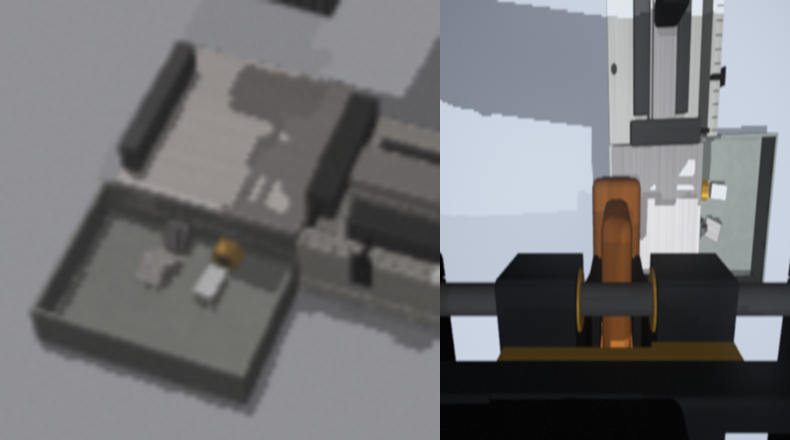

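The scene and wrist views show all four pieces down in the tray and the bed empty. I'll return the brush to its original spot.

Request:
play_rows:
  series:
    - [0,-0.2,0,-0.028,-1]
    - [0,-0.4,0,-0.056,-1]
    - [0,-0.6,0,-0.084,-1]
    - [0,-0.8,0,-0.112,-1]
    - [-0.05,-1,0,-0.14,-1]

```text
time_s: 10.88
tcp_pos: [0.4773, -0.1737, 0.1869]
orientation: [[0.634, -0.773, 0.0], [-0.773, -0.634, 0.001], [-0.0, -0.0, -1.0]]
wrist_force: [-0.1, 0.9, -1.5]
grip_width: 0.228
```

Request:
play_rows:
  series:
    - [0,-0.2,0,-0.028,-1]
    - [0,-0.4,0,-0.056,-1]
    - [0,-0.6,0,-0.084,-1]
    - [0,-0.8,0,-0.112,-1]
    - [0,-1,0,-0.14,-1]

```text
time_s: 11.5
tcp_pos: [0.4771, -0.294, 0.1867]
orientation: [[-0.192, -0.981, -0.0], [-0.981, 0.192, 0.0], [-0.0, 0.0, -1.0]]
wrist_force: [-0.1, -0.1, -2.1]
grip_width: 0.229
```

Request:
play_rows:
  series:
    - [-0.05,-0.3,-0.1,-0.0136,-1]
    - [-0.05,-0.5,-0.3,-0.0136,-1]
    - [-0.05,-0.5,-0.5,-0.0136,-1]
    - [-0.05,-0.5,-0.6,-0.0136,-1]
    - [-0.05,-0.5,-0.6,-0.0136,-1]

```text
time_s: 12.12
tcp_pos: [0.4699, -0.353, 0.114]
orientation: [[-0.269, -0.963, -0.002], [-0.963, 0.269, 0.001], [-0.001, 0.002, -1.0]]
wrist_force: [-0.5, 0.2, -0.9]
grip_width: 0.225
```

Request:
play_rows:
  series:
    - [0,0,0,0,-1]

```text
time_s: 12.25
tcp_pos: [0.471, -0.3533, 0.116]
orientation: [[-0.269, -0.963, 0.001], [-0.963, 0.269, -0.001], [0.0, -0.001, -1.0]]
wrist_force: [0.2, -0.2, -1.9]
grip_width: 0.228
```

```bash
python3 - <<'E'
from h import *
s=arm.read_state(); print(s['tcp_pos'],np.degrees(np.arctan2(s['orientation'][1,0],s['orientation'][0,0])))
E
```

```text
[ 0.47096819 -0.35332916  0.11599339] -105.58736703990844
```

Down 0.0535 m, with the last part slower.

Request:
play_rows:
  series:
    - [0,0,-0.15,0,-1]
    - [0,0,-0.28,0,-1]
    - [0,0,-0.38,0,-1]
    - [0,0,-0.43,0,-1]
    - [0,0,-0.445,0,-1]

```text
time_s: 12.88
tcp_pos: [0.4702, -0.3529, 0.0617]
orientation: [[-0.269, -0.963, -0.001], [-0.963, 0.269, 0.001], [-0.0, 0.001, -1.0]]
wrist_force: [-5.4, 3.1, 10.2]
grip_width: 0.225
```

Request:
play_rows:
  series:
    - [0,0,0,0,-1]
    - [0,0,0,0,-1]

```text
time_s: 13.12
tcp_pos: [0.4706, -0.3533, 0.062]
orientation: [[-0.269, -0.963, 0.001], [-0.963, 0.269, -0.0], [0.0, -0.001, -1.0]]
wrist_force: [-0.0, -0.6, -1.7]
grip_width: 0.225
```

Request:
play_rows:
  series:
    - [0,0,0,0,-0.2]
    - [0,0,0,0,0.2]
    - [0,0,0,0,0.5]
    - [0,0,0,0,1]
    - [0,0,0,0,1]

```text
time_s: 13.75
tcp_pos: [0.4704, -0.3531, 0.0617]
orientation: [[-0.269, -0.963, -0.0], [-0.963, 0.269, 0.0], [-0.0, 0.0, -1.0]]
wrist_force: [-0.9, 0.2, 0.2]
grip_width: 0.711
```

Request:
play_rows:
  series:
    - [0,0,0.1,0,1]
    - [0,0,0.4,0,1]
    - [0,0,0.8,0,1]
    - [0,0,1,0,1]
    - [0,0,1,0,1]

```text
time_s: 14.38
tcp_pos: [0.4716, -0.3538, 0.1848]
orientation: [[-0.269, -0.963, 0.004], [-0.963, 0.269, -0.003], [0.002, -0.005, -1.0]]
wrist_force: [0.6, -0.2, -0.2]
grip_width: 0.996
```

```bash
python3 - <<'E'
from h import *
snap('scene','s9');s=load('s9')
im=s['pixels'][:,:,::-1]; print(s['state']['tcp_pos'])
cv2.imwrite('pics/s9z.png',cv2.resize(im[60:270,100:340],None,fx=3.2,fy=2.8,interpolation=cv2.INTER_CUBIC))
E
```

```text
[ 0.47160176 -0.35382119  0.18484435]
```

View pics/s9z.png

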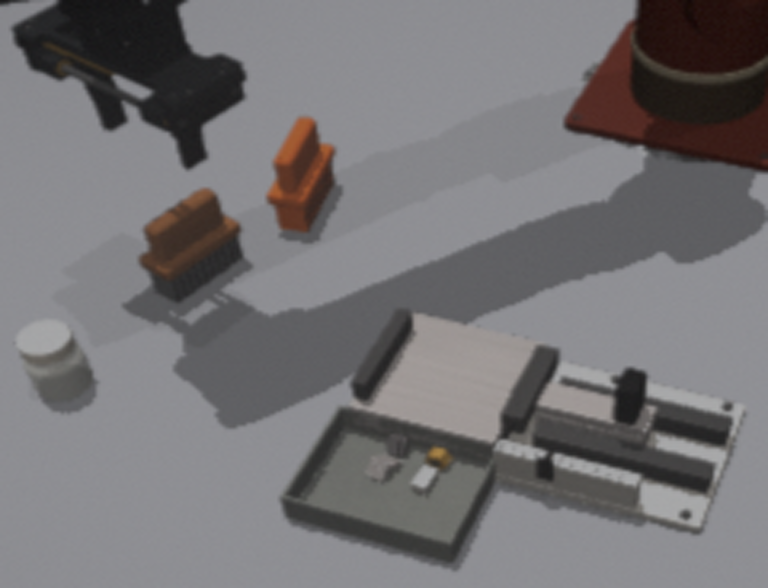

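The brush is standing on its bristles, released, and the scrap is in the tray. Next is the handle at about (0.543,0.100), with the tool at yaw -90° so the wrist camera looks down on the pointer and the mark.

Request:
play_rows:
  series:
    - [0.15,0.33,0.1,0.02,1]
    - [0.3,0.66,0.1,0.043,1]
    - [0.3,1,0.1,0.043,1]

```text
time_s: 14.8
tcp_pos: [0.5067, -0.2311, 0.1924]
orientation: [[0.001, -1.0, -0.001], [-1.0, -0.001, 0.001], [-0.001, 0.001, -1.0]]
wrist_force: [0.8, 1.1, -0.2]
grip_width: 1.003
```

Request:
play_rows:
  series:
    - [0.15,0.4,0,0,1]
    - [0.3,0.8,0,0,1]
    - [0.3,1,0,0,1]

```text
time_s: 15.18
tcp_pos: [0.5426, -0.1094, 0.1924]
orientation: [[0.001, -1.0, -0.002], [-1.0, -0.001, 0.002], [-0.002, 0.002, -1.0]]
wrist_force: [0.0, -0.6, -0.2]
grip_width: 1.001
```

Request:
play_rows:
  series:
    - [0,0.4,0,0,1]
    - [0,0.8,0,0,1]
    - [0,1,0,0,1]

```text
time_s: 15.55
tcp_pos: [0.5414, 0.0101, 0.1926]
orientation: [[0.001, -1.0, -0.002], [-1.0, -0.001, 0.001], [-0.001, 0.002, -1.0]]
wrist_force: [0.6, 0.1, -0.4]
grip_width: 1.005
```

Request:
play_rows:
  series:
    - [0,0.35,0,0,1]
    - [0,0.35,0,0,1]
    - [0,0.35,0,0,1]

```text
time_s: 15.92
tcp_pos: [0.5419, 0.0483, 0.1928]
orientation: [[-0.002, -1.0, -0.002], [-1.0, 0.002, -0.0], [0.0, 0.002, -1.0]]
wrist_force: [0.3, -0.1, -0.9]
grip_width: 1.003
```

```bash
python3 - <<'E'
from h import *
snap('wrist','w10');d=load('w10');s=d['state'];print(s['time_s'],s['tcp_pos'],np.degrees(np.arctan2(s['orientation'][1,0],s['orientation'][0,0])),s['joints'])
snap('top','t10')
for p in [(.6,.017,.058),(.61,.056,.058),(.543,.1,.103)]: print(proj(d,p))
E
```

```text
15.925 [0.54190457 0.04833084 0.1928046 ] -90.1431622156817 [  13.32578867    9.71458169  -25.64501231   99.93877064    4.42244558
   71.43385746 -103.55850396]
[290.92785031 126.76325916]
[248.91835858 115.70292646]
[195.43821198 198.48938796]
```

View pics/w10.png

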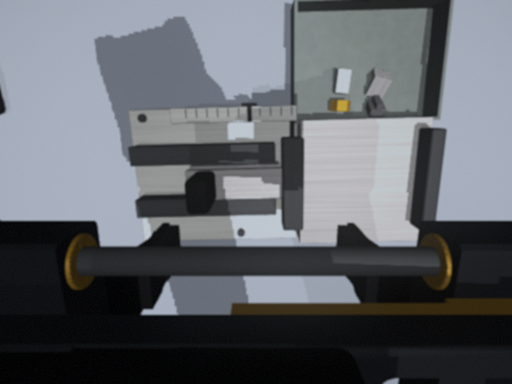

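The wrist view shows all four pieces in the tray around (340-378, 80-105). The handle top is at about (200,188), the pointer at (292,128) and the mark at (249,113). I'll zoom in to measure them.

```bash
python3 - <<'E'
from h import *
d=load('w10');im=d['pixels'][:,:,::-1]
cv2.imwrite('pics/w10z.png',cv2.resize(im[90:220,170:330],None,fx=5,fy=4.6,interpolation=cv2.INTER_CUBIC))
E
```

```text
(no output)
```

View pics/w10z.png

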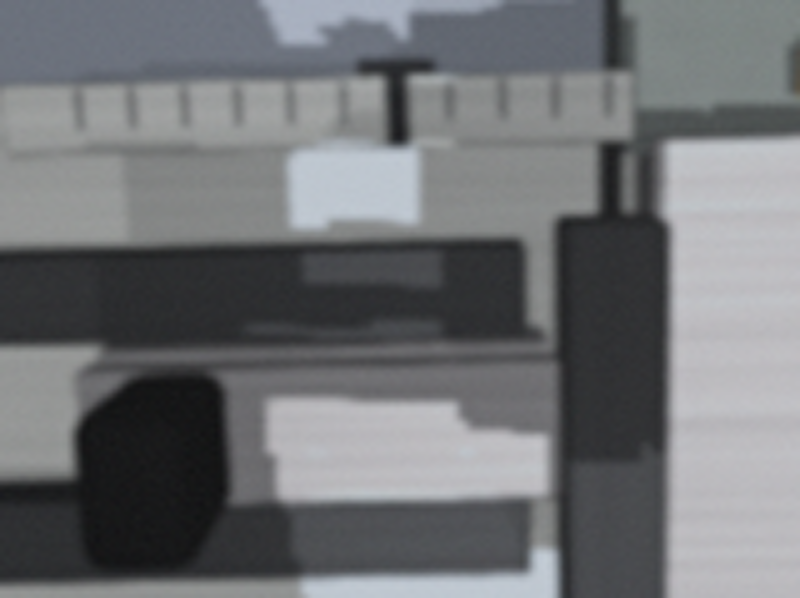

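```bash
python3 - <<'E'
from h import *
d=load('w10')
g=lambda u,v,z: np.round(onz(d,170+u/5,90+v/4.6,z),4)
print('pointer',g(610,147,.058),'mark',g(398,142,.058))
print('handle topleft y+10',g(80,480,.103),'baseright y-10',g(227,470,.053),'top low x-15',g(140,568,.103),'base up x+15',g(180,377,.053))
print('jawface y-20(z.068)',g(668,300,.068), g(560,300,.068))
E
```

```text
pointer [0.6044 0.0161 0.058 ] mark [0.6054 0.0554 0.058 ]
handle topleft y+10 [0.5466 0.1077 0.103 ] baseright y-10 [0.5362 0.0902 0.053 ] top low x-15 [0.5299 0.0985 0.103 ] base up x+15 [0.5566 0.0987 0.053 ]
jawface y-20(z.068) [0.5748 0.0057 0.068 ] [0.5748 0.0256 0.068 ]
```

Request:
play_rows:
  series:
    - [0.01,0.25,0,0,0.3]
    - [0.01,0.42,-0.2,0,0.3]
    - [0.01,0.42,-0.45,0,0.3]
    - [0.01,0.42,-0.6,0,0.3]
    - [0.01,0.42,-0.6,0,0.3]

```text
time_s: 16.65
tcp_pos: [0.5428, 0.0981, 0.1205]
orientation: [[-0.004, -1.0, -0.003], [-1.0, 0.004, -0.0], [0.001, 0.003, -1.0]]
wrist_force: [1.0, 0.1, 0.7]
grip_width: 0.66
```

Request:
play_rows:
  series:
    - [0,0,0,0,0.3]

```text
time_s: 16.77
tcp_pos: [0.5443, 0.099, 0.1227]
orientation: [[-0.003, -1.0, 0.001], [-1.0, 0.003, 0.0], [-0.0, -0.001, -1.0]]
wrist_force: [0.5, -0.4, -0.3]
grip_width: 0.653
```

Request:
play_rows:
  series:
    - [0,0,-0.15,0,0.3]
    - [0,0,-0.3,0,0.3]
    - [0,0,-0.4,0,0.3]
    - [0,0,-0.46,0,0.3]
    - [0,0,-0.46,0,0.3]

```text
time_s: 17.4
tcp_pos: [0.5432, 0.0994, 0.0659]
orientation: [[-0.002, -1.0, -0.001], [-1.0, 0.002, 0.0], [-0.0, 0.001, -1.0]]
wrist_force: [-1.0, 0.4, 0.3]
grip_width: 0.649
```

Request:
play_rows:
  series:
    - [0,0,0,0,-0.2]
    - [0,0,0,0,-0.6]
    - [0,0,0,0,-1]
    - [0,0,0,0,-1]
    - [0,0,0,0,-1]
  force: 50

```text
time_s: 18.02
tcp_pos: [0.5437, 0.1003, 0.0667]
orientation: [[-0.001, -1.0, 0.001], [-1.0, 0.001, 0.001], [-0.001, -0.001, -1.0]]
wrist_force: [-0.5, 3.7, -0.8]
grip_width: 0.227
```

Request:
play_rows:
  series:
    - [0,0,0,0,-1]
    - [0,0,0,0,-1]

```text
time_s: 18.27
tcp_pos: [0.5437, 0.1003, 0.0667]
orientation: [[-0.001, -1.0, 0.0], [-1.0, 0.001, 0.001], [-0.001, -0.0, -1.0]]
wrist_force: [1.1, 5.0, -0.2]
grip_width: 0.225
```

The handle is gripped (opening 0.225, about 20 mm). I'll pull about 36 mm, then look.

Request:
play_rows:
  series:
    - [0,0.08,0,0,-1]
    - [0,0.16,0,0,-1]
    - [0,0.24,0,0,-1]
    - [0,0.3,0,0,-1]
    - [0,0.3,0,0,-1]

```text
time_s: 18.9
tcp_pos: [0.5429, 0.1327, 0.0666]
orientation: [[-0.004, -1.0, -0.002], [-1.0, 0.004, -0.004], [0.004, 0.002, -1.0]]
wrist_force: [-6.0, -10.1, 8.7]
grip_width: 0.226
```

Request:
play_rows:
  series:
    - [0,0,0,0,-1]
    - [0,0,0,0,-1]

```text
time_s: 19.15
tcp_pos: [0.543, 0.1321, 0.0666]
orientation: [[-0.005, -1.0, -0.002], [-1.0, 0.005, -0.005], [0.005, 0.002, -1.0]]
wrist_force: [-5.2, -8.8, 8.9]
grip_width: 0.228
```

```bash
cat > chk.py <<'E'
from h import *
import sys
n=sys.argv[1]
snap('wrist','w'+n);d=load('w'+n);s=d['state'];print(s['time_s'],s['tcp_pos'],s['wrist_force'],s['grip_width'])
c=proj(d,(.605,.0554,.058)).round().astype(int);print(c)
im=d['pixels'][:,:,::-1];x,y=c[0]-50,c[1]-30
print(x,y); x=max(x,0);y=max(y,0);cv2.imwrite('pics/w%sz.png'%n,cv2.resize(im[y:y+70,x:x+100],None,fx=8,fy=8,interpolation=cv2.INTER_CUBIC))
E
python3 chk.py 11
```

```text
19.15 [0.54295079 0.13206603 0.06659965] [-5.1620789  -8.78023028  8.923862  ] 0.22758703604744776
[399 127]
349 97
```

View pics/w11z.png

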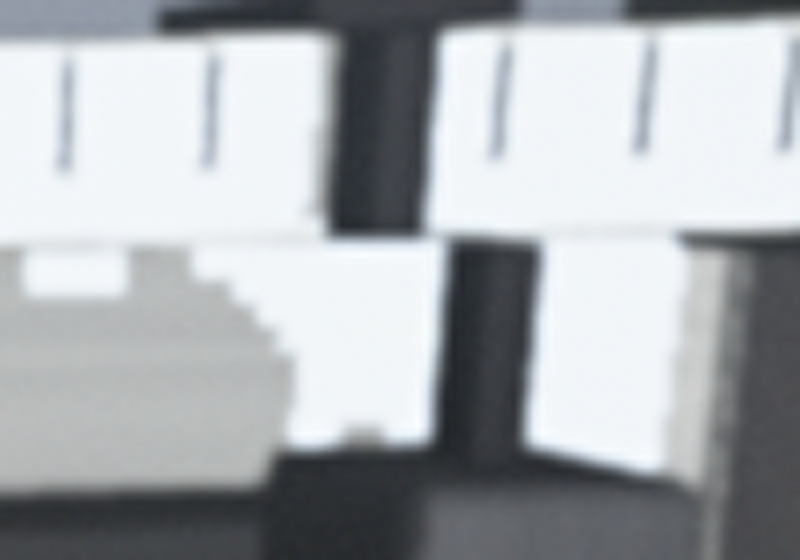

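The mark is centred at zoom u≈381 and the pointer at u≈495. The pointer is about 4.8 mm short (4 mm ≈ 95 px).

Request:
play_rows:
  series:
    - [0,0.02,0,0,-1]
    - [0,0.04,0,0,-1]
    - [0,0.04,0,0,-1]
    - [0,0.04,0,0,-1]

```text
time_s: 19.7
tcp_pos: [0.5428, 0.1366, 0.0666]
orientation: [[-0.005, -1.0, -0.002], [-1.0, 0.005, -0.005], [0.005, 0.002, -1.0]]
wrist_force: [-6.6, -9.5, 10.4]
grip_width: 0.225
```

```bash
python3 - <<'E'
from h import *
d=load('w11'); a=onz(d,349+381/8,97+237/8,.058);b=onz(d,349+495/8,97+240/8,.058);print(a,b,a-b)
E
python3 chk.py 12
```

```text
[0.60513971 0.05691703 0.058     ] [0.60491839 0.04924482 0.058     ] [0.00022132 0.00767222 0.        ]
19.7 [0.54284929 0.13663569 0.06660798] [-6.5760764  -9.50454137 10.3964564 ] 0.22501477195002734
[408 127]
358 97
```

View pics/w12z.png

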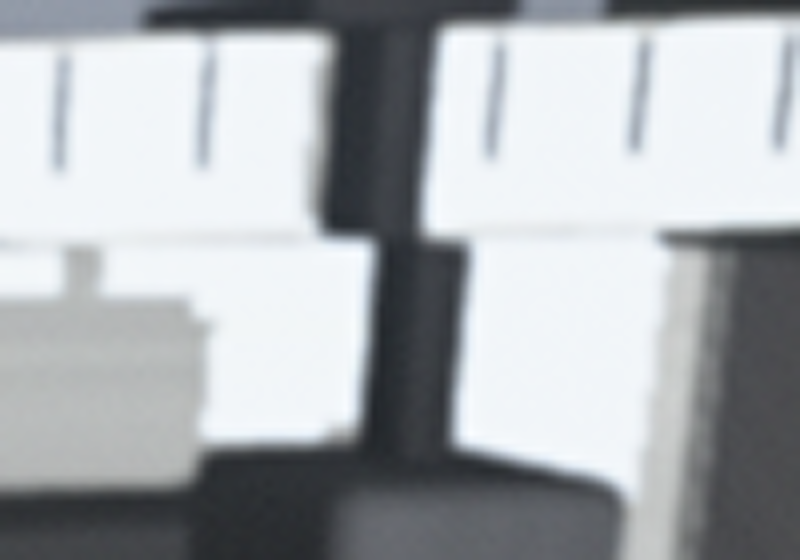

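The 4.5 mm move closed the gap from 115 to about 46 px, so roughly 3 mm is left. That agrees with the ray measurement (7.7 - 4.5 mm).

Request:
play_rows:
  series:
    - [0,0.013,0,0,-1]
    - [0,0.026,0,0,-1]
    - [0,0.026,0,0,-1]
    - [0,0.026,0,0,-1]

```text
time_s: 20.25
tcp_pos: [0.5428, 0.1396, 0.0666]
orientation: [[-0.005, -1.0, -0.003], [-1.0, 0.005, -0.005], [0.005, 0.002, -1.0]]
wrist_force: [-7.1, -9.9, 11.0]
grip_width: 0.23
```

```bash
python3 chk.py 13; python3 - <<'E'
from h import *
snap('scene','s13'); im=load('s13')['pixels'][:,:,::-1]
cv2.imwrite('pics/s13z.png',cv2.resize(im[60:270,100:340],None,fx=3.2,fy=2.8,interpolation=cv2.INTER_CUBIC))
E
```

```text
20.25 [0.54279028 0.13962558 0.06658847] [-7.0513849  -9.88605577 11.01165594] 0.22950930407962414
[414 126]
364 96
```

View pics/w13z.png

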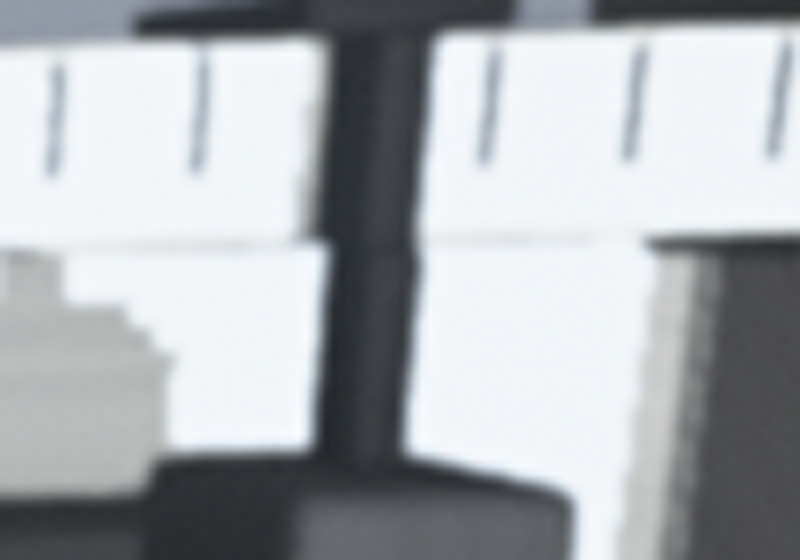

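View pics/s13z.png

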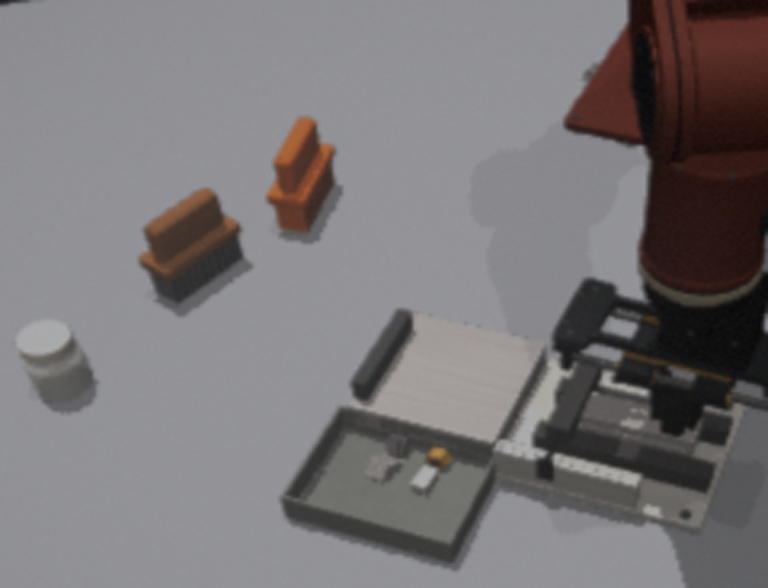

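The pointer and mark now form one continuous line at u≈370, less than 0.5 mm apart. The brush is standing and all the scrap is in the tray. I'll do a short hold to check for creep, then hand in.

Request:
play_rows:
  series:
    - [0,0,0,0,-1]
    - [0,0,0,0,-1]
    - [0,0,0,0,-1]
    - [0,0,0,0,-1]
    - [0,0,0,0,-1]

```text
time_s: 20.98
tcp_pos: [0.5428, 0.1396, 0.0666]
orientation: [[-0.005, -1.0, -0.003], [-1.0, 0.005, -0.005], [0.005, 0.002, -1.0]]
wrist_force: [-6.1, -9.5, 11.2]
grip_width: 0.228
```

```bash
python3 chk.py 14; python3 -c "
from bench import arm
print(arm.hand_in())"
```

```text
20.975 [0.54278562 0.13961094 0.06660409] [-6.14920881 -9.46632644 11.15727584] 0.2284169470258043
[413 126]
363 96
the job is handed in; nothing more can be done
None
```

View pics/w14z.png

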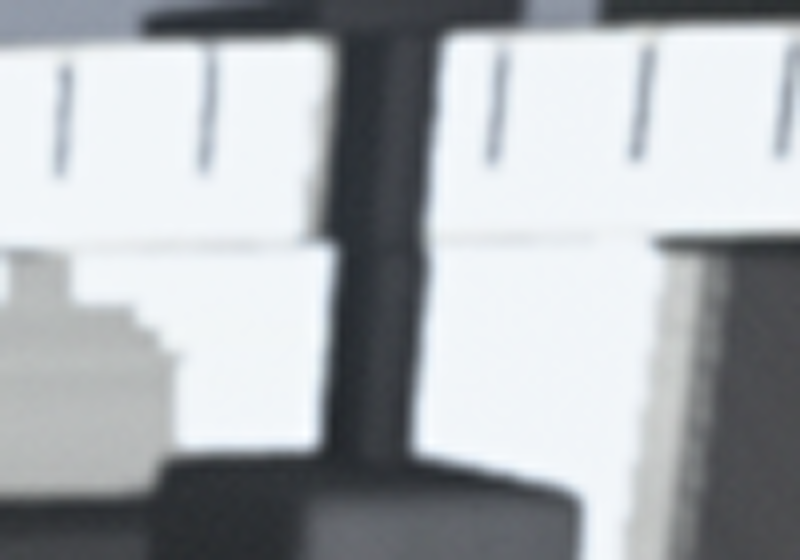

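I swept all four scrap pieces into the tray with the brush in one pass and stood the brush back on its bristles at its original spot. I then gripped the jaw handle, pulled it about 39–40 mm to the mark, and handed in at about 21 s while still holding it. The hand-in gives no verdict, so this rests on my own checks.

- **Pointer and mark:** the last wrist picture, taken just before handing in, shows them as one continuous line, within about 0.5 mm. The arm did not creep over a 0.6 s hold.
- **Grip:** the fingers were closed on the handle (about 20 mm opening, grip set to 50 N), with about 9.5 N at the wrist along the pull.
- **Scrap and brush:** the last scene picture shows all four pieces in the tray and the brush upright and clear of the fixture. The nut seems to be leaning slightly on the offcut, well below the rim.
- **Bystanders:** I never moved the tool near the switch, the meter or the jar. The last scene close-up shows the jar and the orange look-alike where they were; the switch and meter are outside it, so I did not re-check them.
- **What disagreed:** before the last two pulls, my by-eye estimate of the pointer's remaining distance, using the 4 mm tab width, was 4.8 mm. Casting rays gave 7.7 mm. The 4.5 mm move that followed confirmed the ray value, and I used it. The fixture's edges also looked about 4° skewed in one wrist view, against about 0.3° from the top view; this did not affect the job.

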